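# Push the big capacitor through the feeder flap

### The job

Two capacitors lie in the two open troughs of the bench feeder. With the fingertips, push the bigger one (thicker and longer) along its trough from behind so that it noses the hanging flap open and drops through into the catch box, then draw the fingers back so that the flap swings shut behind it. Only push it, never lift it, and leave the smaller capacitor, the other flap and everything else on the table and feeder undisturbed.

Things in the scene. Friction and masses are not known exactly. Their poses are not given: they have to be found in the camera images.
- feeder: fixed grey feeder, 390 long, 300 wide: a deck 111 mm high with two V troughs, then an upright portal with two flaps, then an open-topped catch box. Origin: on the table, midway between the troughs, in the middle of the portal's thickness. x points along the troughs from deck to box (roughly away from the robot), y left, z up. Troughs at y = +50 and -50 mm, from x = -200 to -8 mm
- portal_top (a point): middle of the portal's top edge, 169 mm above the table. The portal is 12 mm thick (6 mm either side of the feeder's origin) and 300 mm wide; each of its two openings, centred on its trough, is 56 mm wide and reaches up to 159 mm above the table
- box_floor (a point): centre of the catch box's cork-lined floor, 12 mm above the table; the box reaches 190 mm beyond the portal's middle, is 292 mm wide inside and its walls are 103 mm high; a steep chute leads down into it from the trough ends
- big_cap_center (a point): centre of the bigger black capacitor: cylinder 34 mm across, 62 mm long (plus two 4 mm studs on the end towards the flap), about 90 g, lying lengthwise in either trough, plain flat end towards the robot; its x axis points along the trough to the flap; its axis lies 24 mm above the trough's bottom line. It slides with about 1 N and tips down the chute, tail up, once its centre is about 2 to 12 mm beyond the trough's end
- small_cap_center (a point): centre of the smaller black capacitor, 22 mm across and 45 mm long, lying in the other trough; not to be moved
- flap_left (a joint): hinge of the left steel flap, which hangs in the left opening: 0 = hanging shut, grows as its foot swings inward (along the feeder's +x, into the box) up to 1.5 rad; it cannot swing towards the trough. The flap weighs about 35 g, is 52 mm wide, and falls shut by itself in under a second when nothing holds it
- flap_right (a joint): hinge of the right steel flap, which hangs in the right opening: 0 = hanging shut, grows as its foot swings inward (along the feeder's +x, into the box) up to 1.5 rad; it cannot swing towards the trough. The flap weighs about 35 g, is 52 mm wide, and falls shut by itself in under a second when nothing holds it
- flap_left_foot (a point): lowest point of the left flap when it hangs shut, 9 mm above the bottom line of the left trough; fixed to the feeder, does not swing. The trough is an aluminium V, sides at 45 degrees, bottom line 95 mm above the table, rims 32 mm apart and flush with the deck (111 mm); it ends 16 mm before this point (8 mm before the middle of the portal), and the chute drops away there
- flap_right_foot (a point): lowest point of the right flap when it hangs shut, 9 mm above the bottom line of the right trough; fixed to the feeder, does not swing. The trough is an aluminium V, sides at 45 degrees, bottom line 95 mm above the table, rims 32 mm apart and flush with the deck (111 mm); it ends 16 mm before this point (8 mm before the middle of the portal), and the chute drops away there
- cap_a: a small capacitor, 25 mm across, 42 mm tall, standing upright on the left part of the feeder's deck; origin: centre of its underside
- cap_b: the same, standing on the right part of the feeder's deck
- can_left: a yellow can capacitor, 50 mm across, 82 mm tall, standing on the table to the left; origin: centre of its underside
- can_right: the same, standing on the table to the right
- multimeter: a multimeter lying on its back, 180 x 88 x 50 mm; origin: centre of its underside
- screwdriver: a screwdriver, 180 mm long, lying on the table
- spool: a bare metal spool, 56 mm across, 40 mm tall, standing on its flange; origin: centre of its underside
Things that resemble listed ones, but are neither listed nor needed, are in the scene too. Leave any purple or red look-alike of the part that bears big_cap_center alone.

How it is judged:
By the outcome, as a careful person would: the job done as asked, in the order asked, and still so for the second after the job is handed in, with the robot touching nothing.
It also fails if it takes over 35 s, if anything falls off the work surface, if the arm or the gripper's body presses on something with over 40 N, if the wrist force passes 120 N, or if a joint passes its speed limit or range.

### The arm

A 6-joint arm with a two-finger parallel gripper is mounted at the origin on the work surface. World frame = base frame: x ahead of the robot, y to its left, z up, the work surface at z = 0. Lengths are in mm, angles in degrees, forces in N, time in s.
With the tool pointing down it reaches from about 300 to 850 mm from the base axis. Payload 4.2 kg.
Tool frame: the origin (TCP) lies at the very end of the fingers, on their centre line; the grasp point (between the pads) lies 19 mm behind it (env.grasp_offset is the distance from the TCP to the grasp point, in mm); z points along the fingers, y is the line along which they close (so a half turn about z gives the same grasp; the last joint's range is limited). The gripper opens to 91 mm and grips with 3 to 60 N. Pads are 32 mm wide; open, the fingers measure 118 mm over their backs; the gripper's body (76 mm by 178 mm) begins 60 mm behind the grasp point.
Start: joints at [-66.921, 18.312, 89.639, -0, 72.044, -1.146], TCP at [235.936, -524.383, 213.976] pointing down, gripper open.
Joint ranges: [-177.97, 177.97], [-48.28, 115.42], [12.27, 149.76], [-77.06, 257.06], [2.81, 150.46], [-146.56, 146.56]. Speed limits (degrees/s): [147.25, 147.25, 180, 180, 180, 180].

### API

Orientations are given as [roll, pitch, yaw] about the fixed x, y, z axes, in that order (R = Rz(yaw) Ry(pitch) Rx(roll)).
In Python, from workcell import env gives the robot as it stands. The module is installed in compiled form; this text tells all that it offers.
- The arm moves only by the tool send_rows, never from a script. Its argument "motion" is a list of rows, each an object of numbers: "tx", "ty", "tz": the shift along the tool's x, y, z in units of 500 mm (1.0 is 500 mm); "rx", "ry", "rz": the turn, a rotation vector about the tool's x, y, z in units of 30 degrees (1.0 is 30 degrees); "gripper": the closure, from -1 (fully open) to 1 (shut). In form: [{"tx": .., "ty": .., "tz": .., "rx": .., "ry": .., "rz": .., "gripper": ..}, ...]. A call has 1 to 12 rows; each row shifts and turns the commanded pose from where the row before left it, along the tool's axes as they then stand; what a row does not reach is not made up. A row lasts 1/8 s, in which the tool goes at most 62.5 mm and 10.7 degrees, less where a joint would pass 70% of its speed; a pose out of reach is approached as far as the arm can. A call with a number of a shift or a turn outside -1 to 1 is refused whole. A call with a gripper value outside its range is refused whole. The fingers move at their own pace and stop on an object; "grip_force" is the grip in N (left out, the last holds). Time passes only in rows, so rows that do not move let the fingers close. It gives the time, the measured TCP pose, the force, the opening and the grip force at its end, in the units of the state.
- env.state(): the state, without advancing time (a new reading comes with each control period).
- env.grab_frame(name): name is "side" or "top" or "wrist"; returns a dict with "frame" (480x640x3 uint8, red, green, blue), "vertical_fov" (degrees; the focal length in pixels is half the picture's height over the tangent of half this angle, whatever the lens; pixels are square), "cx", "cy" (the principal point, pixels), "rvec" (rotation vector, rad) and "tvec" (3), from world to camera coordinates, as OpenCV has them; the wrist camera has in their place "T_tool_cam" (4x4, takes a point from camera to tool coordinates, whose origin is the TCP and whose axes are the flange's). Camera axes: x right, y down, z forward; pixel columns grow to the right and rows downward; lengths in mm; the calibration is good to about 2 mm. A picture is of the moment at which its call begins: read the wrist's pose just before it. There is no depth.
- env.job_done(): hands the job in; it is judged then, once.
The state is a dict: "time_s": time; "qpos": joint angles; "qvel": joint speeds; "effort": joint torques, N m; "ee_pos": TCP position; "ee_rot": TCP orientation; "force": force on the tool from outside, world axes, zero at the start; "torque": the same for the moment, N m; "gripper_width": finger opening in mm; "gripper_force": force on a finger pad.
Only numpy, scipy, OpenCV 4.12 (cv2) and the standard library are available. Lean on these libraries where they do the work, as an engineer would, in place of code of your own. Each camera call takes 0.05 s, during which the arm holds its last target. There are 200 camera calls.

## Working session

There is one attempt and no reset: what is moved stays moved. The work goes in short steps, Python scripts to look and compute and a tool call to move; the robot and the scene stay as the last step left them, time stands still between calls to the robot, and variables do not carry over. Pictures are saved under pics/ and viewed, at most 12 in all, crops included, and the job is handed in when it is done.

Besides the shell and the picture viewer there is one more tool, called by a JSON object that holds its "api" and its "payload". send_rows: Moves the arm, as the interface text tells. Shifts and turns lie within -1 to 1; 1 stands for 500 mm of shift or 30 degrees of turn. Its arguments: {"type":"object","properties":{"motion":{"type":"array"},"grip_force":{"type":"number"}},"required":["motion"]}

```bash
mkdir -p pics; cat > h.py <<'E'
from workcell import env
import numpy as np, cv2, json
def snap(n,fn):
    s=env.state(); g=env.grab_frame(n); cv2.imwrite('pics/'+fn+'.png',g['frame'][:,:,::-1])
    d={k:np.array(v).tolist() for k,v in g.items() if k!='frame'}; d['p']=list(map(float,s['ee_pos'])); d['r']=list(map(float,s['ee_rot']))
    json.dump(d,open('pics/'+fn+'.json','w')); return g,s
def rpy(r):
    from scipy.spatial.transform import Rotation as R
    return R.from_euler('xyz',r,degrees=True).as_matrix()
def cam(fn):
    d=json.load(open('pics/'+fn+'.json')); f=240/np.tan(np.radians(d['vertical_fov']/2))
    if 'rvec' in d:
        R=cv2.Rodrigues(np.array(d['rvec']))[0]; t=np.array(d['tvec']).ravel()
    else:
        T=np.eye(4);T[:3,:3]=rpy(d['r']);T[:3,3]=d['p'];T=np.linalg.inv(T@np.array(d['T_tool_cam']));R=T[:3,:3];t=T[:3,3]
    return f,d['cx'],d['cy'],R,t
def at_z(fn,u,v,z):
    f,cx,cy,R,t=cam(fn); o=-R.T@t; r=R.T@np.array([(u-cx)/f,(v-cy)/f,1]); return o+r*(z-o[2])/r[2]
def proj(fn,P):
    f,cx,cy,R,t=cam(fn); c=R@np.array(P,float)+t; return np.array([f*c[0]/c[2]+cx,f*c[1]/c[2]+cy])
E
python3 - <<'E'
from h import *
for n in ['top','side']:
    snap(n,n+'0'); f,cx,cy,R,t=cam(n+'0'); print(n,f,cx,cy,-R.T@t)
print(env.state())
E
```

```text
top 621.0501065262048 310.63433477161726 235.42720330377801 [ 308.83269408  -38.54334658 1562.91885389]
side 449.6830503452099 315.9470852044511 238.63224625355076 [202.2370033  733.16826631 798.14727111]
{'time_s': 0.1, 'qpos': array([-6.69217667e+01,  1.83466012e+01,  8.96988286e+01,  2.09367551e-03,
        7.20433113e+01, -1.14529840e+00]), 'qvel': array([ 0.05350656, -0.08627873, -0.08943787, -0.06493598, -0.00797706,
       -0.02617049]), 'effort': array([-1.73571988e-05, -4.13332164e+01, -2.32509184e+01,  7.29207206e-02,
        4.21745866e-02, -5.99958594e-05]), 'ee_pos': array([ 235.7637115 , -523.95525159,  213.22213319]), 'ee_rot': array([-1.79911316e+02, -3.76404131e-03,  2.42228818e+01]), 'force': array([-0.46147769,  0.13886376, -0.71383594]), 'torque': array([ 0.02424035, -0.01896298,  0.00228721]), 'gripper_force': 0.0, 'gripper_width': 91.02135003517566}
```

View pics/top0.png

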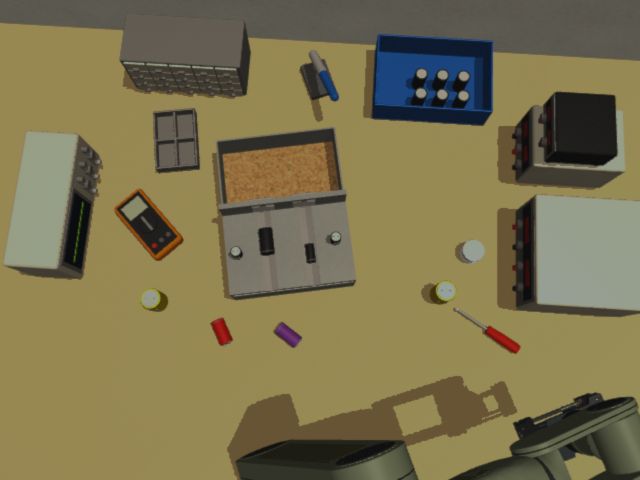

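View pics/side0.png

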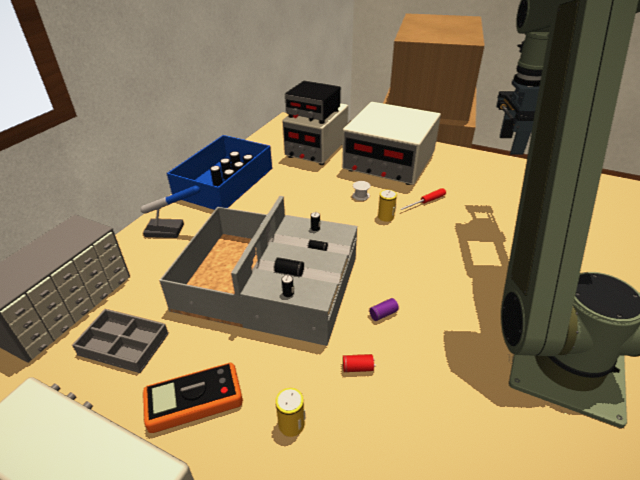

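The top view shows these candidates:
- black lying (266,241) in the left trough, thicker and longer
- black lying (310,253) in the right trough, smaller
- standing caps (236,253) and (336,238)
- red (222,331) and purple (288,335) look-alikes
- blue-bin caps around (440,88)

I choose (266,241) and will check it in a crop.

```bash
python3 - <<'E'
import cv2
i=cv2.imread('pics/top0.png')[125:305,205:365]; cv2.imwrite('pics/c1.png',cv2.resize(i,None,fx=3.3,fy=3.3,interpolation=2)[:600])
E
```

```text
(no output)
```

View pics/c1.png

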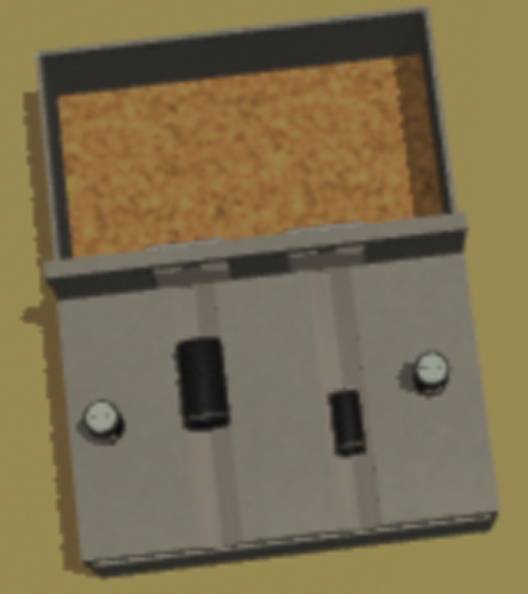

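```bash
python3 - <<'E'
from h import *
p=lambda u,v,z: at_z('top0',205+u/3.3,125+v/3.3,z).round(1)
for n,a in dict(portL=(47,271,169),portR=(465,224,169),deckL=(84,562,111),deckR=(496,512,111),bigtail=(208,420,119),bignose=(198,342,119),boxL=(40,52,103),boxR=(428,10,103),capa=(102,415,153),capb=(432,365,153),smalltail=(350,450,110)).items(): print(n,p(*a))
L=p(47,271,169);R=p(465,224,169);y=L-R;y/=np.linalg.norm(y);x=np.array([y[1],-y[0],0]);o=(L+R)/2;o[2]=0
print(o,np.degrees(np.arctan2(x[1],x[0])),np.linalg.norm(L-R))
for n in [(84,562,111),(496,512,111),(208,420,119),(198,342,119),(40,52,103),(428,10,103),(102,415,153),(432,365,153)]:
  d=p(*n)-o; print(d@x,d@y)
E
```

```text
portL [665.3 202.6 169. ]
portR [718.9 -88.9 169. ]
deckL [469.  165.4 111. ]
deckR [ 524.2 -124.8  111. ]
bigtail [575.7  85.1 119. ]
bignose [632.4  97.  119. ]
boxL [851.9 236.  103. ]
boxR [904.7 -54.2 103. ]
capa [568.1 156.6 153. ]
capb [619.1 -72.  153. ]
smalltail [562.2 -17.8 110. ]
[692.1   56.85   0.  ] 10.418964115126649 296.38692616240684
-199.79076259103473 147.1066405139236
-197.98204583371646 -148.2910719750051
-109.37189578408467 48.83452582543717
-51.454732492631535 50.28442108756668
189.5634896163187 147.2971347463482
189.0117783714361 -147.66655050100945
-103.91618955258258 120.53002965598117
-95.09818926545827 -113.52381643704135
```

{"api": "send_rows", "payload": {"motion": [{"rz": 0.23, "gripper": 1}, {"rz": 0.23, "gripper": 1}, {"tx": 0.05, "ty": -0.067, "gripper": 1}, {"tx": 0.05, "ty": -0.067, "gripper": 1}, {"tx": 0.05, "ty": -0.067, "gripper": 1}, {"tx": 0.05, "ty": -0.067, "gripper": 1}, {"tx": 0.05, "ty": -0.067, "gripper": 1}, {"tx": 0.05, "ty": -0.067, "gripper": 1}, {"tx": 0.05, "ty": -0.067, "gripper": 1}, {"tx": 0.05, "ty": -0.067, "gripper": 1}, {"tx": 0.05, "ty": -0.067, "gripper": 1}, {"tx": 0.05, "ty": -0.067, "gripper": 1}], "grip_force": 10}}

```text
invalid input at $.motion[0]: expected keys tx, ty, tz, rx, ry, rz, gripper
```

{"api": "send_rows", "payload": {"motion": [{"tx": 0.05, "ty": -0.067, "gripper": 1}, {"tx": 0.05, "ty": -0.067, "gripper": 1}, {"tx": 0.05, "ty": -0.067, "gripper": 1}, {"tx": 0.05, "ty": -0.067, "gripper": 1}, {"gripper": 1}, {"gripper": 1}]}}

```text
invalid input at $.motion[0]: expected keys tx, ty, tz, rx, ry, rz, gripper
```

```bash
python3 - <<'E'
from h import *
g,s=snap('wrist','w1'); print(s['ee_pos'],s['ee_rot'],s['gripper_width'],s['time_s'],s['force']); print(np.round(g['T_tool_cam'],2))
E
```

```text
[ 235.7637115  -523.95525159  213.22213319] [-1.79911316e+02 -3.76404131e-03  2.42228818e+01] 91.02135003517566 0.1 [-0.46147769  0.13886376 -0.71383594]
[[   0.     -0.95   -0.3    84.94]
 [   1.     -0.      0.      1.68]
 [  -0.     -0.3     0.95 -171.62]
 [   0.      0.      0.      1.  ]]
```

View pics/w1.png

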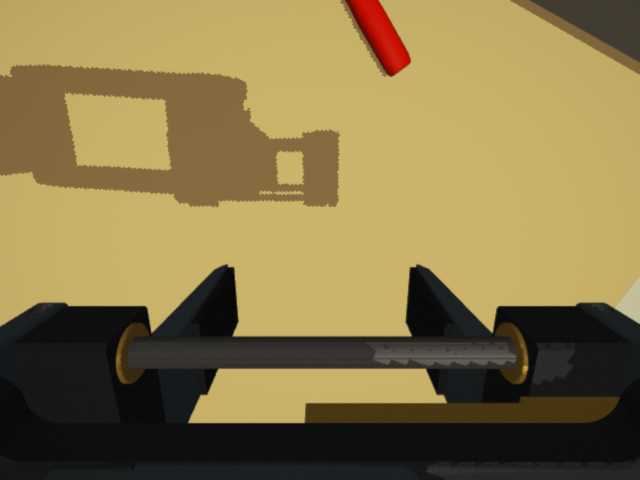

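Both moves were refused because every row needs all the keys. The wrist view shows only the open fingers over bare table, with the screwdriver's red handle at (380,35). I'll resend with full rows.

{"api": "send_rows", "payload": {"motion": [{"tx": 0, "ty": 0, "tz": 0, "rx": 0, "ry": 0, "rz": 0.23, "gripper": 1}, {"tx": 0, "ty": 0, "tz": 0, "rx": 0, "ry": 0, "rz": 0.23, "gripper": 1}, {"tx": 0.05, "ty": -0.067, "tz": 0, "rx": 0, "ry": 0, "rz": 0, "gripper": 1}, {"tx": 0.05, "ty": -0.067, "tz": 0, "rx": 0, "ry": 0, "rz": 0, "gripper": 1}, {"tx": 0.05, "ty": -0.067, "tz": 0, "rx": 0, "ry": 0, "rz": 0, "gripper": 1}, {"tx": 0.05, "ty": -0.067, "tz": 0, "rx": 0, "ry": 0, "rz": 0, "gripper": 1}, {"tx": 0.05, "ty": -0.067, "tz": 0, "rx": 0, "ry": 0, "rz": 0, "gripper": 1}, {"tx": 0.05, "ty": -0.067, "tz": 0, "rx": 0, "ry": 0, "rz": 0, "gripper": 1}, {"tx": 0.05, "ty": -0.067, "tz": 0, "rx": 0, "ry": 0, "rz": 0, "gripper": 1}, {"tx": 0.05, "ty": -0.067, "tz": 0, "rx": 0, "ry": 0, "rz": 0, "gripper": 1}, {"tx": 0.05, "ty": -0.067, "tz": 0, "rx": 0, "ry": 0, "rz": 0, "gripper": 1}, {"tx": 0.05, "ty": -0.067, "tz": 0, "rx": 0, "ry": 0, "rz": 0, "gripper": 1}], "grip_force": 10}}

```text
time_s: 1.65
ee_pos: [421.5, -148.3, 213.9]
ee_rot: [180.0, 0.0, 10.4]
force: [0.0, -0.3, -0.4]
gripper_width: 0.5
gripper_force: 0.0
```

{"api": "send_rows", "payload": {"motion": [{"tx": 0.05, "ty": -0.067, "tz": 0, "rx": 0, "ry": 0, "rz": 0, "gripper": 1}, {"tx": 0.05, "ty": -0.067, "tz": 0, "rx": 0, "ry": 0, "rz": 0, "gripper": 1}, {"tx": 0.05, "ty": -0.067, "tz": 0, "rx": 0, "ry": 0, "rz": 0, "gripper": 1}, {"tx": 0.05, "ty": -0.067, "tz": 0, "rx": 0, "ry": 0, "rz": 0, "gripper": 1}, {"tx": 0, "ty": 0, "tz": 0, "rx": 0, "ry": 0, "rz": 0, "gripper": 1}, {"tx": 0, "ty": 0, "tz": 0, "rx": 0, "ry": 0, "rz": 0, "gripper": 1}]}}

```text
time_s: 2.4
ee_pos: [494.7, -0.1, 213.6]
ee_rot: [180.0, 0.1, 10.4]
force: [0.3, -0.4, 0.1]
gripper_width: 0.5
gripper_force: 0.0
```

```bash
python3 - <<'E'
from h import *
g,s=snap('wrist','w2'); print(s['ee_pos'],s['ee_rot'],s['gripper_width'],s['time_s'],s['force'])
E
```

```text
[ 4.94735902e+02 -1.27572947e-01  2.13598407e+02] [1.79977427e+02 7.39510354e-02 1.04482069e+01] 0.47517811397206766 2.4 [ 0.29025564 -0.40918937  0.0973346 ]
```

View pics/w2.png

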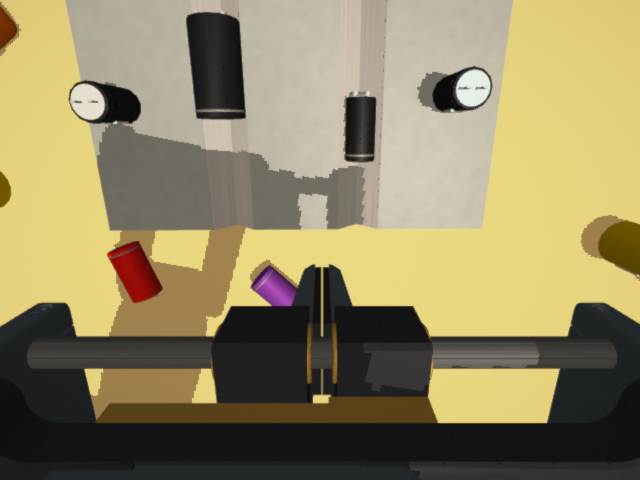

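The wrist view shows the big cap's tail at about (221,116) and its trough meeting the deck edge at u≈207–253. The small cap's tail is at (359,159), and the deck corners are at (109,230) and (482,228).

```bash
python3 - <<'E'
from h import *
a=np.radians(10.42);o=np.array([692.1,56.85,0]);x=np.array([np.cos(a),np.sin(a),0]);y=np.array([-np.sin(a),np.cos(a),0])
def q(u,v,z): 
    P=at_z('w2',u,v,z);d=P-o;print((u,v,z),P.round(1),(d@x).round(1),(d@y).round(1))
for t in [(109,230,111),(482,228,111),(207,229,111),(253,229,111),(340,227,111),(380,228,111),(221,117,130),(221,117,119),(196,117,119),(245,117,119),(190,16,119),(239,16,119),(359,160,110)]: q(*t)
P=env.state()['ee_pos'];d=P-o;print(d@x,d@y)
E
```

```text
(109, 230, 111) [470.4 167.8 111. ] -198.0 149.2
(482, 228, 111) [ 526.7 -128.4  111. ] -196.2 -152.2
(207, 229, 111) [485.6  90.1 111. ] -197.1 70.0
(253, 229, 111) [492.3  53.5 111. ] -197.1 32.9
(340, 227, 111) [506.7 -15.3 111. ] -195.4 -37.4
(380, 228, 111) [511.7 -47.2 111. ] -196.2 -69.7
(221, 117, 130) [573.5  82.2 130. ] -112.0 46.4
(221, 117, 119) [573.3  85.2 119. ] -111.7 49.3
(196, 117, 119) [570.1 102.7 119. ] -111.7 67.2
(245, 117, 119) [576.4  68.3 119. ] -111.7 32.2
(190, 16, 119) [632.6 111.4 119. ] -48.7 64.5
(239, 16, 119) [638.5  79.7 119. ] -48.6 32.1
(359, 160, 110) [561.2 -19.2 110. ] -142.5 -51.1
-204.53985239344493 -20.68120841036011
```

{"api": "send_rows", "payload": {"motion": [{"tx": 0.022, "ty": -0.035, "tz": 0, "rx": 0, "ry": 0, "rz": 0, "gripper": 1}, {"tx": 0.022, "ty": -0.035, "tz": 0, "rx": 0, "ry": 0, "rz": 0, "gripper": 1}, {"tx": 0.022, "ty": -0.035, "tz": 0, "rx": 0, "ry": 0, "rz": 0, "gripper": 1}, {"tx": 0.022, "ty": -0.035, "tz": 0, "rx": 0, "ry": 0, "rz": 0, "gripper": 1}, {"tx": 0, "ty": 0, "tz": 0, "rx": 0, "ry": 0, "rz": 0, "gripper": 1}, {"tx": 0, "ty": 0, "tz": 0.04, "rx": 0, "ry": 0, "rz": 0, "gripper": 1}, {"tx": 0, "ty": 0, "tz": 0.04, "rx": 0, "ry": 0, "rz": 0, "gripper": 1}, {"tx": 0, "ty": 0, "tz": 0.04, "rx": 0, "ry": 0, "rz": 0, "gripper": 1}, {"tx": 0, "ty": 0, "tz": 0.04, "rx": 0, "ry": 0, "rz": 0, "gripper": 1}, {"tx": 0, "ty": 0, "tz": 0, "rx": 0, "ry": 0, "rz": 0, "gripper": 1}, {"tx": 0, "ty": 0, "tz": 0, "rx": 0, "ry": 0, "rz": 0, "gripper": 1}]}}

```text
time_s: 3.82
ee_pos: [526.4, 76.9, 134.7]
ee_rot: [180.0, -0.1, 10.4]
force: [0.1, -0.3, 0.1]
gripper_width: 0.1
gripper_force: 0.0
```

```bash
python3 - <<'E'
from h import *
g,s=snap('wrist','w3')
a=np.radians(10.42);o=np.array([692.1,56.85,0]);d=s['ee_pos']-o
print(d@[np.cos(a),np.sin(a),0],d@[-np.sin(a),np.cos(a),0],s['ee_pos'],s['force'])
E
```

```text
-159.38482760705708 49.66851375419091 [526.36051371  76.87266751 134.6778329 ] [ 0.12447056 -0.34598613  0.09018967]
```

View pics/w3.png

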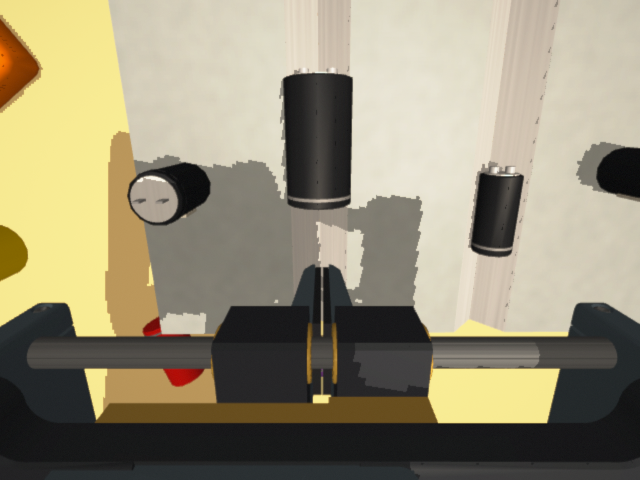

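The big cap's tail (u≈319, v≈205) is lined up with the fingers (u≈322). I'll go down 20 mm and start pushing.

{"api": "send_rows", "payload": {"motion": [{"tx": 0, "ty": 0, "tz": 0.02, "rx": 0, "ry": 0, "rz": 0, "gripper": 1}, {"tx": 0, "ty": 0, "tz": 0.021, "rx": 0, "ry": 0, "rz": 0, "gripper": 1}, {"tx": 0, "ty": 0, "tz": 0, "rx": 0, "ry": 0, "rz": 0, "gripper": 1}, {"tx": 0.02, "ty": 0, "tz": 0, "rx": 0, "ry": 0, "rz": 0, "gripper": 1}, {"tx": 0.02, "ty": 0, "tz": 0, "rx": 0, "ry": 0, "rz": 0, "gripper": 1}, {"tx": 0.012, "ty": 0, "tz": 0, "rx": 0, "ry": 0, "rz": 0, "gripper": 1}, {"tx": 0.012, "ty": 0, "tz": 0, "rx": 0, "ry": 0, "rz": 0, "gripper": 1}, {"tx": 0.012, "ty": 0, "tz": 0, "rx": 0, "ry": 0, "rz": 0, "gripper": 1}, {"tx": 0.012, "ty": 0, "tz": 0, "rx": 0, "ry": 0, "rz": 0, "gripper": 1}, {"tx": 0.012, "ty": 0, "tz": 0, "rx": 0, "ry": 0, "rz": 0, "gripper": 1}, {"tx": 0.012, "ty": 0, "tz": 0, "rx": 0, "ry": 0, "rz": 0, "gripper": 1}, {"tx": 0.012, "ty": 0, "tz": 0, "rx": 0, "ry": 0, "rz": 0, "gripper": 1}]}}

```text
time_s: 5.38
ee_pos: [587.2, 88.3, 113.4]
ee_rot: [180.0, 0.0, 10.4]
force: [-0.6, -0.2, 0.6]
gripper_width: 0.7
gripper_force: 0.4
```

```bash
python3 - <<'E'
from h import *
g,s=snap('wrist','w4')
a=np.radians(10.42);o=np.array([692.1,56.85,0]);d=s['ee_pos']-o
print(d@[np.cos(a),np.sin(a),0],d@[-np.sin(a),np.cos(a),0],s['ee_pos'],s['force'])
E
```

```text
-97.44335465271615 49.913003801485594 [587.23625346  88.31601303 113.40079039] [-0.61140655 -0.24574714  0.64190396]
```

View pics/w4.png

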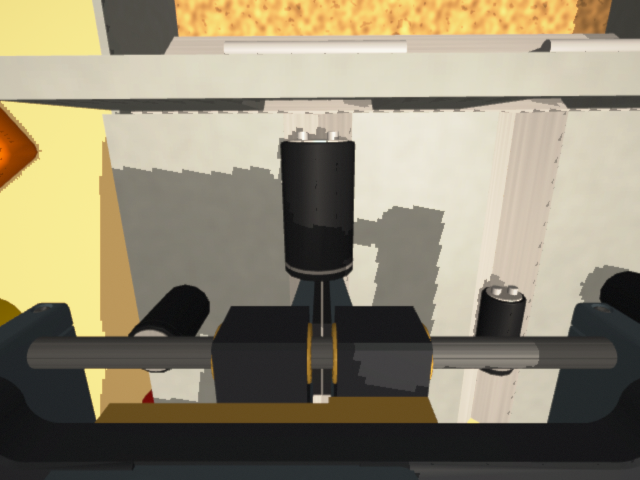

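The cap touches the fingertips at (318,275) and its nose is near the portal at v≈130. I'll keep pushing, slower near the end.

{"api": "send_rows", "payload": {"motion": [{"tx": 0.012, "ty": 0, "tz": 0, "rx": 0, "ry": 0, "rz": 0, "gripper": 1}, {"tx": 0.012, "ty": 0, "tz": 0, "rx": 0, "ry": 0, "rz": 0, "gripper": 1}, {"tx": 0.012, "ty": 0, "tz": 0, "rx": 0, "ry": 0, "rz": 0, "gripper": 1}, {"tx": 0.012, "ty": 0, "tz": 0, "rx": 0, "ry": 0, "rz": 0, "gripper": 1}, {"tx": 0.01, "ty": 0, "tz": 0, "rx": 0, "ry": 0, "rz": 0, "gripper": 1}, {"tx": 0.006, "ty": 0, "tz": 0, "rx": 0, "ry": 0, "rz": 0, "gripper": 1}, {"tx": 0.006, "ty": 0, "tz": 0, "rx": 0, "ry": 0, "rz": 0, "gripper": 1}, {"tx": 0.006, "ty": 0, "tz": 0, "rx": 0, "ry": 0, "rz": 0, "gripper": 1}, {"tx": 0.006, "ty": 0, "tz": 0, "rx": 0, "ry": 0, "rz": 0, "gripper": 1}, {"tx": 0.006, "ty": 0, "tz": 0, "rx": 0, "ry": 0, "rz": 0, "gripper": 1}]}}

```text
time_s: 6.68
ee_pos: [630.3, 96.2, 113.4]
ee_rot: [180.0, 0.0, 10.4]
force: [-1.4, 0.4, 0.5]
gripper_width: 0.8
gripper_force: 0.6
```

```bash
python3 - <<'E'
from h import *
g,s=snap('wrist','w5')
a=np.radians(10.42);o=np.array([692.1,56.85,0]);d=s['ee_pos']-o
print(d@[np.cos(a),np.sin(a),0],d@[-np.sin(a),np.cos(a),0],s['ee_pos'],s['force'])
E
```

```text
-53.66028653575552 49.86011533335016 [630.30683418  96.18271043 113.42908642] [-1.36849025  0.44751265  0.53053354]
```

View pics/w5.png

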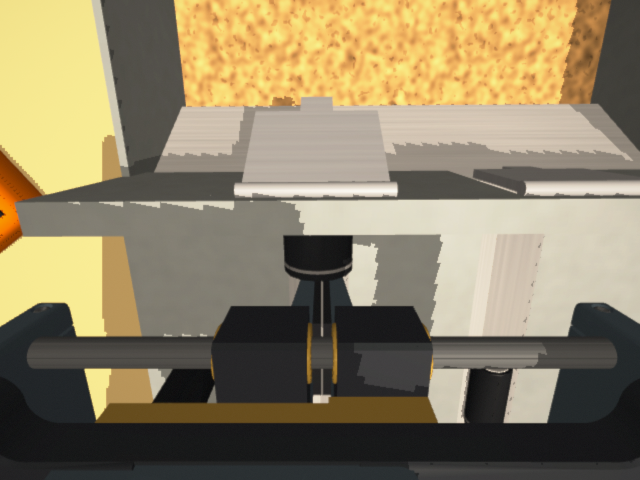

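The cap's nose has opened the left flap, hinge bar at (316,188), and its tail is still at (318,270). I'll go on slowly.

{"api": "send_rows", "payload": {"motion": [{"tx": 0.006, "ty": 0, "tz": 0, "rx": 0, "ry": 0, "rz": 0, "gripper": 1}, {"tx": 0.006, "ty": 0, "tz": 0, "rx": 0, "ry": 0, "rz": 0, "gripper": 1}, {"tx": 0.006, "ty": 0, "tz": 0, "rx": 0, "ry": 0, "rz": 0, "gripper": 1}, {"tx": 0.006, "ty": 0, "tz": 0, "rx": 0, "ry": 0, "rz": 0, "gripper": 1}, {"tx": 0.004, "ty": 0, "tz": 0, "rx": 0, "ry": 0, "rz": 0, "gripper": 1}, {"tx": 0, "ty": 0, "tz": 0, "rx": 0, "ry": 0, "rz": 0, "gripper": 1}, {"tx": 0, "ty": 0, "tz": 0, "rx": 0, "ry": 0, "rz": 0, "gripper": 1}]}}

```text
time_s: 7.6
ee_pos: [644.1, 98.7, 113.4]
ee_rot: [180.0, -0.0, 10.4]
force: [0.5, 0.0, 0.1]
gripper_width: 0.4
gripper_force: 0.0
```

```bash
python3 - <<'E'
from h import *
g,s=snap('wrist','w6')
a=np.radians(10.42);o=np.array([692.1,56.85,0]);d=s['ee_pos']-o
print(d@[np.cos(a),np.sin(a),0],d@[-np.sin(a),np.cos(a),0],s['ee_pos'],s['force'])
E
```

```text
-39.60362982081474 49.875696721345186 [644.12885601  98.74035644 113.40437497] [0.46988615 0.00522807 0.07193677]
```

View pics/w6.png

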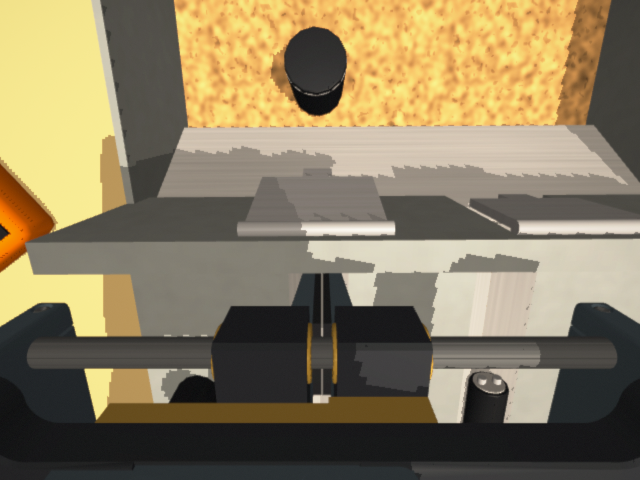

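The cap has dropped and stands in the box at (316,65), and the flap is swinging shut. I'll draw back and lift.

{"api": "send_rows", "payload": {"motion": [{"tx": -0.03, "ty": 0, "tz": 0, "rx": 0, "ry": 0, "rz": 0, "gripper": 1}, {"tx": -0.04, "ty": 0, "tz": 0, "rx": 0, "ry": 0, "rz": 0, "gripper": 1}, {"tx": -0.04, "ty": 0, "tz": 0, "rx": 0, "ry": 0, "rz": 0, "gripper": 1}, {"tx": -0.04, "ty": 0, "tz": 0, "rx": 0, "ry": 0, "rz": 0, "gripper": 1}, {"tx": 0, "ty": 0, "tz": -0.04, "rx": 0, "ry": 0, "rz": 0, "gripper": 1}, {"tx": 0, "ty": 0, "tz": -0.05, "rx": 0, "ry": 0, "rz": 0, "gripper": 1}, {"tx": 0, "ty": 0, "tz": -0.05, "rx": 0, "ry": 0, "rz": 0, "gripper": 1}, {"tx": 0, "ty": 0, "tz": -0.05, "rx": 0, "ry": 0, "rz": 0, "gripper": 1}, {"tx": -0.05, "ty": 0, "tz": -0.05, "rx": 0, "ry": 0, "rz": 0, "gripper": 1}, {"tx": -0.05, "ty": 0, "tz": -0.05, "rx": 0, "ry": 0, "rz": 0, "gripper": 1}, {"tx": 0, "ty": 0, "tz": 0, "rx": 0, "ry": 0, "rz": 0, "gripper": 1}, {"tx": 0, "ty": 0, "tz": 0, "rx": 0, "ry": 0, "rz": 0, "gripper": 1}]}}

```text
time_s: 9.15
ee_pos: [521.2, 76.1, 257.8]
ee_rot: [180.0, 0.0, 10.4]
force: [0.0, -0.5, -0.6]
gripper_width: 0.9
gripper_force: 0.0
```

```bash
python3 - <<'E'
from h import *
g,s=snap('wrist','w7'); h,_=snap('side','s7')
a=cv2.imread('pics/w7.png'); b=cv2.imread('pics/s7.png')[190:350,150:370]
b=cv2.resize(b,None,fx=1.81,fy=1.81,interpolation=2)
c=cv2.resize(a,(400,300)); o=np.zeros((300,800,3),np.uint8); o[:,:400]=c; o[:b.shape[0],400:400+b.shape[1]]=b[:300]
cv2.imwrite('pics/c7.png',o); print(s['ee_pos'],s['time_s'])
E
```

```text
[521.23873289  76.142338   257.84476861] 9.15
```

View pics/c7.png

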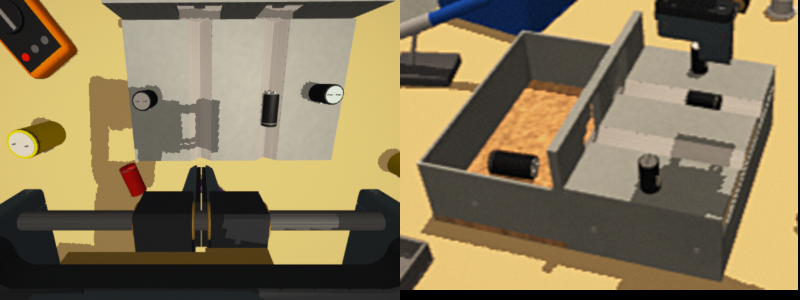

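The cap lies in the box at (513,163) and everything else is in place. Orange shows through the left opening at (592,125), so I'll wait briefly and look closer.

{"api": "send_rows", "payload": {"motion": [{"tx": 0, "ty": 0, "tz": -0.04, "rx": 0, "ry": 0, "rz": 0, "gripper": 1}, {"tx": 0, "ty": 0, "tz": -0.04, "rx": 0, "ry": 0, "rz": 0, "gripper": 1}, {"tx": 0, "ty": 0, "tz": 0, "rx": 0, "ry": 0, "rz": 0, "gripper": 1}, {"tx": 0, "ty": 0, "tz": 0, "rx": 0, "ry": 0, "rz": 0, "gripper": 1}, {"tx": 0, "ty": 0, "tz": 0, "rx": 0, "ry": 0, "rz": 0, "gripper": 1}, {"tx": 0, "ty": 0, "tz": 0, "rx": 0, "ry": 0, "rz": 0, "gripper": 1}]}}

```text
time_s: 10.0
ee_pos: [520.8, 76.1, 297.7]
ee_rot: [180.0, 0.1, 10.4]
force: [0.1, -0.7, 0.8]
gripper_width: 0.4
gripper_force: 0.0
```

```bash
python3 - <<'E'
from h import *
snap('side','s8'); snap('wrist','w8')
b=cv2.resize(cv2.imread('pics/s8.png')[190:290,225:325],(400,400),interpolation=2)
c=cv2.resize(cv2.imread('pics/side0.png')[190:290,225:325],(400,400),interpolation=2)
cv2.imwrite('pics/c8.png',np.hstack([c,b]))
E
```

```text
(no output)
```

View pics/c8.png

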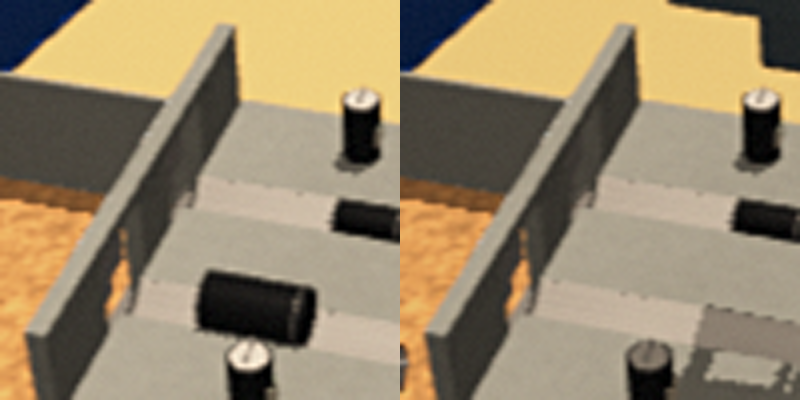

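The left flap's opening looks the same as in the first picture, orange gap at (520,270) included, so the flap hangs shut. The small cap and the standing caps haven't moved.

```bash
python3 -c "
from workcell import env
print(env.job_done())"
```

```text
the job is handed in; nothing more can be done
None
```

The bigger capacitor was pushed through the left flap into the catch box, the flap swung shut behind it, nothing else in the pictures had moved, and the job was handed in at about 10 s.

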